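# Switch off the contact grill and hold its lid half open for brushing

## Robot

A 6-joint arm with a two-finger parallel gripper is mounted at the origin on a cart in front of the work surface, level with it; the furniture and walls round the work are solid. World frame = base frame: x ahead of the robot, y to its left, z up, the work surface at z = 0. Lengths are in m, angles in rad, forces in N, time in s.
With the tool pointing down it reaches from about 0.4 to 0.825 m from the base axis. Payload 7 kg.
Tool frame: the origin (TCP) lies on the centre line of the jaws, within the pads' length; the fingertips stand 14 mm ahead of it and the grasp point (between the pads) lies 5 mm behind it; z points along the fingers, y is the line along which they close (so a half turn about z gives the same grasp; the last joint's range is limited). The gripper opens to 88 mm and grips with 3 to 60 N. Pads are 19 mm wide; open, the fingers measure 130 mm over their backs; the gripper's body (78 mm by 193 mm) begins 47 mm behind the grasp point.
Start: joints at [-0.942, 0.359, 0.012, 0, -1.224, -0.288], TCP at [0.226, -0.636, 0.241] pointing down, gripper open.
Joint ranges: [-3.07, 3.07], [-1.43, 2.12], [-1.02, 1.25], [-3.03, 1.67], [-3.05, -0], [-3.03, 3.03]. Speed limits (rad/s): [2.39, 2.39, 3.01, 3.14, 3.14, 3.14].

## Interface

Orientations are given as [roll, pitch, yaw] about the fixed x, y, z axes, in that order (R = Rz(yaw) Ry(pitch) Rx(roll)).
In Python, from station import arm gives the robot as it stands.
- The arm moves only by the tool move_arm, never from a script. Its argument "rows" is a list of rows, each an object with "translation": the shift along the tool's x, y, z in cm, a list of three; "rot": the turn, a rotation vector about the tool's x, y, z in degrees, a list of three; "hand": the closure, from 0 (fully open) to 1 (shut). A call has 1 to 8 rows; each row is the pose to reach, as a shift and turn from the pose commanded when the call began, along the tool's axes at that moment; what a row does not reach only later rows make up. A row lasts 1/12 s, in which the tool goes at most 41.7 mm and 7.16 degrees, less where a joint would pass 70% of its speed; a pose out of reach is approached as far as the arm can. A call with a gripper value outside its range is refused whole. The fingers move at their own pace and stop on an object; "squeeze" is the grip in N (left out, the last holds). Time passes only in rows, so rows that repeat a pose let the fingers close. It gives the time, the measured TCP pose, the force, the opening and the grip force at its end, in the units of the state.
- arm.get_state(): the state, without advancing time (a new reading comes with each control period).
- arm.grab_frame(name): name is "scene" or "top"; returns (picture, depth): 400x640x3 uint8, red, green, blue; 400x640 float32, m along the optical axis (not along the pixel's ray), 0 where there is no reading.
- arm.camera_params(name): a dict with "vfov" (degrees; the focal length in pixels is half the picture's height over the tangent of half this angle, whatever the lens; pixels are square), "cx", "cy" (the principal point, pixels), "position" and "orientation" of the camera in the world. Camera axes: x right, y down, z forward; pixel columns grow to the right and rows downward; lengths in m; the calibration is good to about 2 mm. A picture is of the moment at which its call begins. camera_params takes no time and is no camera call.
- arm.job_done(): hands the job in; it is judged then, once.
Trained networks look in the newest picture that a camera, given by its name, has taken for a name from the list of things; names that differ only in an ending like _2 or _b are one class to them, and where a whole thing is asked for, a point or a joint stands for the part that bears it (a point fixed in the world has none). Each returns a list of dicts, best first, with "p" (0 to 1); they miss things now and then, are a little off and sometimes report something else, mostly with a low value. They report only what shows in the picture. A call takes as long as a camera call.
- arm.search_frame(label, camera): "point" ([x, y, z] in m, in the coordinates of the camera as it stood for that picture, good to about 4 mm: the middle of the surface that is visible of it).
- arm.pinpoint(label, camera): "point" ([x, y, z] in m, in the coordinates of the camera as it stood for that picture, good to about 4 mm: a listed point, or the origin of a listed thing).
The state is a dict: "t": time; "q": joint angles; "qd": joint speeds; "joint_efforts": joint torques, N m; "eef_pos": TCP position; "ee_rot": TCP orientation; "force": force on the tool from outside, world axes, zero at the start; "moment": the same for the moment, N m; "width": finger opening in m; "gripper_force": force on a finger pad.
Only numpy, scipy, OpenCV 4.12 (cv2) and the standard library are available. Lean on these libraries where they do the work, as an engineer would, in place of code of your own. Each camera call takes 0.05 s, during which the arm holds its last target. There are 200 camera calls.

## Task

The contact grill is due to have its plates brushed, but the spring in its lid hinge is broken and the lid falls shut by itself. Switch the grill off first by turning its dial to the white ring, then lift the lid by its black bar handle, without letting it drop, and hold it half open at 45 degrees so that I can get in with the brush. Finish while still holding the lid there by the handle, and leave the things standing around the grill where they are.

Things in the scene. Friction and masses are not known exactly. Their poses are not given: they have to be found in the camera images.
- grill: The contact grill: stainless housing 190 (x) x 340 (y) mm, 77 mm high, fixed to the worktop. Origin: centre of its underside. Its x axis points to its back (hinge side), y to its left, z up. Plates and lid: y = -63 to +163 mm, closed lid's top at z = 135 mm. Black dial console (top z = 79 mm) at its right end, y = -170 to -75 mm.
- dial_grip (a point): Point on the dial's upright axis, at grill x 0, y -122, z 99.5 mm: the middle of the dial's black grip bar, 46 mm long, 12 mm wide, from z = 84.5 to 114.5 mm, on a round skirt 46 mm across whose top is at z = 84.5 mm. The point's x axis runs along the bar to the end with the white pointer line; z up. The lid's side is 59 mm away on the left.
- grill_dial (a joint): Dial angle, rad, growing clockwise seen from above. Spring detents, into which the dial snaps and stays: -0.7 short white bar (lower plate only), 0 white ring (OFF: pointer to the grill's back, +x), 0.7 one dot (low), 1.4 two dots (high). Starts at low or high, rarely stuck between them. About 0.1 N m to turn; it goes on past OFF to the bar if turned too far. End stops -0.85 and 1.55.
- grill_lid (a joint): Lid opening angle, rad: 0 closed, grows as the lid's front edge rises; 0.785 is 45 degrees. Stop at 1.22. The lid (about 0.8 kg) falls shut from every angle; about 4 N upward at the handle lifts it.
- lid_hinge (a point): Middle of the lid's level hinge line, which runs along the grill's y axis, at grill x 95, y 50, z 105 mm.
- grill_handle: The lid's handle: a round black bar 20 mm thick, 132 mm long, level along the grill's y axis, swivelling freely between two steel arms at its ends. Origin: middle of the bar. With the lid closed at grill x -147, y 50, z 110 mm, the bar's centre line 55 mm in front of the lid and 52 mm in front of the housing, free below; it turns about lid_hinge at a radius of 242 mm.
- crumb_brush: Crumb brush, 32 x 144 x 75 mm, with a black arched grip and yellow bristles, loose on the worktop. Origin: centre of its underside. To be left alone.
- plate: Small square white porcelain plate with a ring lug, 96 x 118 x 13 mm, loose. Origin: centre of the underside. To be left alone.
- pepper_mill: Wooden pepper mill, 58 mm across, 160 mm high, standing loose. Origin: centre of its foot. To be left alone.
- timer: White digital kitchen timer, 78 x 52 x 14 mm, lying flat and loose. Origin: centre of the underside. To be left alone.

How it is judged:
On the way, in this order (a step that is already met when the one before it is completed fails the run):
1. The dial stands at the white ring (off) while the lid is still shut (value of joint grill_dial between -0.15 and 0.15 rad and value of joint grill_lid below 0.08 rad), for 0.3 s.
2. The lid is lifted clear of the plates by its handle (value of joint grill_lid above 0.3 rad and contact force between the fingers and grill_handle above 0.5 N), for 0.1 s.
At the end, for the whole second after the job is handed in: The lid is held still at 45 degrees, within 5 degrees, the fingers on its handle with more than 1 N; the dial is at off, within 0.15 rad; brush, plate, mill and timer stand within 30 mm of where they were (value of joint grill_lid between 0.698 and 0.873 rad and velocity of joint grill_lid between -0.05 and 0.05 rad/s and contact force between the fingers and grill_handle above 1 N and value of joint grill_dial between -0.15 and 0.15 rad and distance of each of crumb_brush, plate, pepper_mill, timer from where it was at the start of the episode below 0.03 m and angle between each of pepper_mill, crumb_brush's own z axis and vertical below 0.3 rad); the arm keeps its last pose, push and grip.
It fails at once if The lid is opened while the grill is not switched off (value of joint grill_lid above 0.15 rad and (value of joint grill_dial above 0.3 rad or value of joint grill_dial below -0.3 rad)).
It fails at once if The lid is let drop (velocity of joint grill_lid below -2 rad/s).
It fails at once if A thing beside the grill is knocked more than 50 mm away (distance of any of crumb_brush, plate, pepper_mill, timer from where it was at the start of the episode above 0.05 m).
It also fails if it takes over 64 s, if anything falls off the work surface, if the arm or the gripper's body presses on something with over 40 N, if the wrist force passes 120 N, or if a joint passes its speed limit or range.

## Working session

There is one attempt and no reset: what is moved stays moved. The work goes in short steps, Python scripts to look and compute and a tool call to move; the robot and the scene stay as the last step left them, time stands still between calls to the robot, and variables do not carry over. Pictures are saved under pics/ and viewed, at most 10 in all, crops included, and the job is handed in when it is done.

Besides the shell and the picture viewer there is one more tool, called after ">>>" as name(argument=value, ...), one argument or row to a line, values as JSON. move_arm: Moves the arm, as the interface text tells. Its arguments: {"type":"object","properties":{"rows":{"type":"array","items":{"type":"object","properties":{"translation":{"type":"array","items":{"type":"number"}},"rot":{"type":"array","items":{"type":"number"}},"hand":{"type":"number"}}}},"squeeze":{"type":"number"}},"required":["rows"]}

```bash
mkdir -p pics; ls
cat > h.py <<'E'
import numpy as np, cv2
from scipy.spatial.transform import Rotation as R
from station import arm
def cam(n):
    p=arm.camera_params(n); o=np.array(p["orientation"],float)
    M=o if o.shape==(3,3) else (R.from_euler('xyz',o).as_matrix() if o.size==3 else R.from_quat(o).as_matrix())
    return p,M,np.array(p["position"])
def w(n,pt):
    p,M,t=cam(n); return M@np.array(pt)+t
def px(n,P):
    p,M,t=cam(n); f=200/np.tan(np.radians(p["vfov"])/2); c=M.T@(np.array(P)-t); return np.array([p["cx"]+f*c[0]/c[2],p["cy"]+f*c[1]/c[2]])
def pw(n,u,v,z):
    p,M,t=cam(n); f=200/np.tan(np.radians(p["vfov"])/2); return M@(np.array([(u-p["cx"])/f,(v-p["cy"])/f,1])*z)+t
E
python3 - <<'E'
from h import *
print(arm.get_state())
for n in("scene","top"):
    print(arm.camera_params(n))
    im,d=arm.grab_frame(n); cv2.imwrite(f"pics/{n}0.png",im[...,::-1])
    for l in("grill","dial_grip","grill_handle","lid_hinge","crumb_brush","plate","pepper_mill","timer"):
        r=arm.pinpoint(l,n)
        print(n,l,[(round(x["p"],2),w(n,x["point"]).round(4)) for x in r[:2]])
E
```

```text
pics
{'t': 0.0, 'q': array([-9.41895226e-01,  3.59388782e-01,  1.10644643e-02, -3.97238285e-04,
       -1.22410928e+00, -2.88102623e-01]), 'qd': array([-2.02392566e-03,  8.41843856e-05, -2.12644784e-04,  1.34200840e-03,
        1.73807589e-04,  1.94310845e-03]), 'joint_efforts': array([-3.66342128e-04, -5.82713699e+01,  2.93048483e+01,  6.99690118e+00,
        6.88182103e-03, -1.54354439e-04]), 'eef_pos': array([ 0.22544401, -0.63573425,  0.2396154 ]), 'ee_rot': array([ 3.13991675e+00, -1.07218007e-04, -2.80092937e+00]), 'force': array([ 0.45676906,  0.01309857, -0.00773091]), 'moment': array([-0.01516963,  0.00625677, -0.0800421 ]), 'gripper_force': 0.0, 'width': 0.08756767709926777}
{'vfov': 43.40345509044063, 'cx': 323.77179278118473, 'cy': 198.61963592669449, 'position': array([-0.25163946,  0.97888567,  1.38035039]), 'orientation': array([-2.39282118,  0.0113516 , -2.4504569 ])}
scene grill [(0.97, array([ 0.5997, -0.1284, -0.0028])), (0.48, array([ 0.4567, -0.0544,  0.1169]))]
scene dial_grip []
scene grill_handle [(0.55, array([ 0.457 , -0.055 ,  0.1132]))]
scene lid_hinge [(0
[... 252 characters left out ...]
53149455, 'cx': 316.9441506840269, 'cy': 199.51427228777044, 'position': array([0.42779709, 0.03549304, 1.38459647]), 'orientation': array([-3.06461233,  0.0150915 , -1.57158741])}
top grill [(0.94, array([ 0.6039, -0.125 ,  0.0029]))]
top dial_grip [(0.48, array([ 0.5777, -0.2425,  0.1014]))]
top grill_handle [(0.75, array([ 0.4602, -0.0464,  0.1093]))]
top lid_hinge [(0.67, array([ 0.7017, -0.0938,  0.1058]))]
top crumb_brush [(0.63, array([ 0.4462,  0.3663, -0.0015]))]
top plate [(0.68, array([ 0.4319,  0.5608, -0.002 ]))]
top pepper_mill [(0.65, array([ 0.4282,  0.563 , -0.0035])), (0.63, array([ 4.415e-01, -4.297e-01, -4.000e-04]))]
top timer [(0.89, array([ 0.3665, -0.3928, -0.0024]))]
```

View pics/scene0.png

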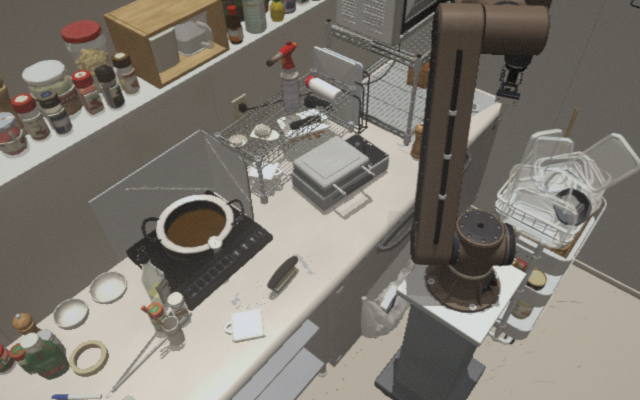

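View pics/top0.png

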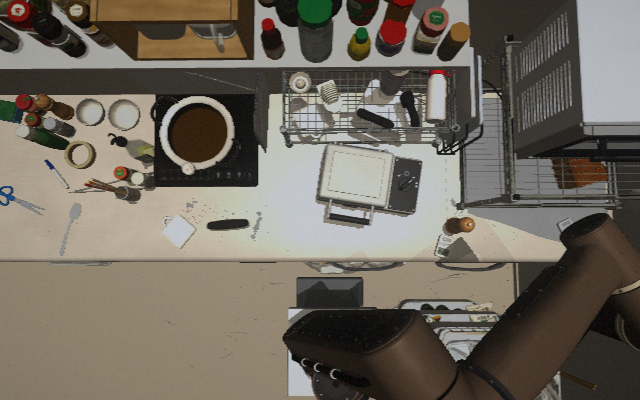

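Run:
```python
from h import *
im=cv2.imread("pics/top0.png"); 
u,v=px("top",[.58,-.245,.1]).astype(int); print(u,v)
c=im[v-40:v+40,u-50:u+50]; cv2.imwrite("pics/dial0.png",cv2.resize(c,None,fx=7,fy=7,interpolation=cv2.INTER_CUBIC))
```

```text
406 183
```

View pics/dial0.png

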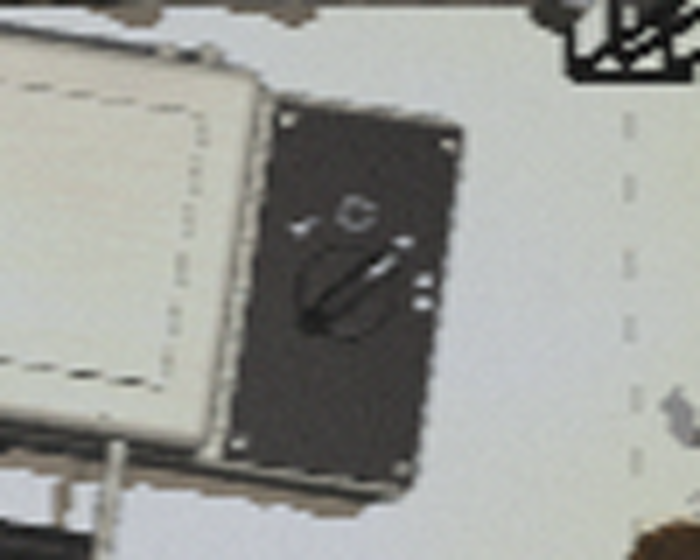

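The scene view shows the grill top centre, around (340,170). The top view shows the lid at (355,175), the handle at (350,217), the dial at (405,183), the mill at (460,225) and the brush and plate on the left. In the crop, the pointer is on the one dot (low, 0.7). I'll refine the grill pose next.

```bash
cat >> h.py <<'E'
def cloud(n):
    im,d=arm.grab_frame(n); v,u=np.nonzero(d>0); z=d[v,u]
    p,M,t=cam(n); f=200/np.tan(np.radians(p["vfov"])/2)
    return np.c_[(u-p["cx"])/f*z,(v-p["cy"])/f*z,z]@M.T+t, np.c_[u,v], im
E
python3 - <<'E'
from h import *
for n in("top","scene"):
    P,uv,im=cloud(n)
    near=(abs(P[:,0]-.6)<.2)&(abs(P[:,1]+.1)<.25)
    m=near&(P[:,2]>.127)&(P[:,2]<.143)&(P[:,1]>-.25)
    Q=P[m]; r=cv2.minAreaRect((Q[:,:2]*1000).astype(np.float32)); print(n,"lid",m.sum(),r,np.median(Q[:,2]))
    t=(abs(P[:,0]-.35)<.05)&(abs(P[:,1]-.0)<.1); print("table z",np.median(P[t,2]))
# pose fit with network points + lid yaw
L=np.array([[0,0],[95,50],[-147,50],[0,-122]])/1000
acc=[]
for n in("top","scene"):
    arm.grab_frame(n)
    for i,l in enumerate(("grill","lid_hinge","grill_handle","dial_grip")):
        r=[x for x in arm.pinpoint(l,n) if x["p"]>.4][:1]
        if r: acc.append((i,w(n,r[0]["point"])))
A=np.array([L[i] for i,_ in acc]);B=np.array([p[:2] for _,p in acc])
a=A-A.mean(0);b=B-B.mean(0); th=np.arctan2((a[:,0]*b[:,1]-a[:,1]*b[:,0]).sum(),(a*b).sum())
c,s=np.cos(th),np.sin(th);Rm=np.array([[c,-s],[s,c]]); o=B.mean(0)-Rm@A.mean(0)
print("yaw",np.degrees(th),"o",o,"res",(B-(A@Rm.T+o)).round(4).tolist(),[i for i,_ in acc])
E
```

```text
top lid 3505 ((606.4890747070312, -71.93756103515625), (223.393310546875, 179.85528564453125), 80.29834747314453) 0.13302032120020502
table z -0.0006118109032846597
scene lid 1990 ((577.9329223632812, -66.51507568359375), (227.9916534423828, 241.5561981201172), 80.74383544921875) 0.13398076039439089
table z -0.11230921874323863
yaw -7.887559828770063 o [ 0.58081723 -0.11462892] res [[0.0199, -0.0052], [0.0179, -0.0103], [0.0205, -0.0062], [0.0137, -0.0076], [-0.1223, 0.0602], [0.0209, -0.0139], [0.0116, -0.0083], [0.0178, -0.0087]] [0, 1, 2, 3, 0, 1, 2, 3]
```

Run:
```python
from h import *
from scipy.optimize import least_squares
L=np.array([[0,0],[95,50],[-147,50],[0,-122]])/1000
acc=[]
for n in("top","scene"):
  for k in range(2):
    arm.grab_frame(n)
    for i,l in enumerate(("grill","lid_hinge","grill_handle","dial_grip")):
        r=[x for x in arm.pinpoint(l,n) if x["p"]>.4][:1]
        if r: acc.append((i,w(n,r[0]["point"])[:2]))
def res(q,full=False):
    c,s=np.cos(q[2]),np.sin(q[2]); o=[L[i]@np.array([[c,s],[-s,c]])+q[:2]-p for i,p in acc]
    return np.array(o) if full else np.r_[np.ravel(o)/.003,(q[2]+np.radians(9.6))/.01]
f=least_squares(res,[.6,-.12,-.17],loss='soft_l1'); print(f.x,np.degrees(f.x[2])); print(np.c_[[i for i,_ in acc],res(f.x,True)*1000].round(0).tolist())
# image checks: dark handle centroid and dial pointer in top
P,uv,im=cloud("top")
m=(P[:,2]>.1)&(P[:,2]<.125)&(abs(P[:,0]-.46)<.04)&(abs(P[:,1]+.05)<.09)&(im[uv[:,1],uv[:,0]].max(1)<90)
r=cv2.minAreaRect((P[m][:,:2]*1000).astype(np.float32));print("handle",m.sum(),r,P[m].mean(0))
m=(P[:,2]>.07)&(P[:,2]<.084)&(abs(P[:,0]-.58)<.13)&(abs(P[:,1]+.24)<.08)&(im[uv[:,1],uv[:,0]].max(1)<90)
print("console",m.sum(),cv2.minAreaRect((P[m][:,:2]*1000).astype(np.float32)))
m=(P[:,2]>.10)&(P[:,2]<.125)&(abs(P[:,0]-.58)<.05)&(abs(P[:,1]+.24)<.05)
print("grip",m.sum(),cv2.minAreaRect((P[m][:,:2]*1000).astype(np.float32)),P[m].mean(0))
```

```text
[ 0.600136   -0.12478824 -0.17207605] -9.859231221947205
[[0.0, -1.0, -6.0], [1.0, -3.0, -0.0], [2.0, -1.0, -1.0], [3.0, 3.0, -0.0], [0.0, -0.0, -1.0], [1.0, -0.0, 2.0], [2.0, -0.0, -3.0], [3.0, 2.0, -2.0], [0.0, 0.0, 3.0], [1.0, 1.0, 1.0], [2.0, 5.0, 4.0], [3.0, -0.0, -1.0], [0.0, 3.0, 1.0], [1.0, -1.0, -0.0], [2.0, -238.0, 44.0], [3.0, -2.0, -1.0]]
handle 238 ((461.8326110839844, -50.47093963623047), (131.04092407226562, 19.75934600830078), 80.74870300292969) [ 0.46163439 -0.05003056  0.11753964]
console 1200 ((578.2637939453125, -232.9839630126953), (111.42701721191406, 185.3917999267578), 79.97586059570312)
grip 52 ((602.9125366210938, -218.7694854736328), (77.25233459472656, 44.19847106933594), 43.45218276977539) [ 0.57974892 -0.23969721  0.11329261]
```

```bash
cat >> h.py <<'E'
PSI=np.radians(-9.8); O=np.array([.5990,-.1248,0])
def g2w(p): return R.from_euler('z',PSI).apply(np.array(p,float))+O
def rel(pos,Rt):
    s=arm.get_state(); R0=R.from_euler('xyz',s["ee_rot"])
    print("cm",(100*R0.inv().apply(np.array(pos)-s["eef_pos"])).round(2),"deg",np.degrees((R0.inv()*Rt).as_rotvec()).round(2))
def down(jaw): return R.from_euler('xyz',[np.pi,0,np.radians(jaw)+np.pi/2])
E
python3 -c "
from h import *
d=g2w([0,-.122,0]);print(d)
for j in (40.1,220.1): rel([d[0],d[1],.235],down(j))"
```

```text
[ 0.57823444 -0.24501976  0.        ]
cm [-46.31  25.08   0.56] deg [-0.   -0.   69.43]
cm [-46.31  25.08   0.56] deg [   0.     -0.   -110.57]
```

>>> move_arm(
  rows=[
    {"translation":[-4,2.2,0],"rot":[0,0,6],"hand":0.5},
    {"translation":[-8,4.4,0],"rot":[0,0,12],"hand":0.5},
    {"translation":[-11,6,0],"rot":[0,0,18],"hand":0.5},
    {"translation":[-14,7.6,0],"rot":[0,0,24],"hand":0.5},
    {"translation":[-17,9.2,0],"rot":[0,0,30],"hand":0.5},
    {"translation":[-20,10.8,0],"rot":[0,0,36],"hand":0.5},
    {"translation":[-23,12.5,0],"rot":[0,0,42],"hand":0.5},
    {"translation":[-26,14.1,0],"rot":[0,0,48],"hand":0.5},
  ],
  squeeze=20,
)

```text
t: 3.22
eef_pos: [0.4244, -0.4149, 0.2409]
ee_rot: [3.142, 0.001, 2.64]
force: [-0.3, -0.5, 0.3]
width: 0.045
gripper_force: 0.0
```

```bash
cat >> h.py <<'E'
def log():
    s=arm.get_state(); open("q.txt","a").write(" ".join(map(str,np.r_[s["q"],s["eef_pos"],s["ee_rot"]]))+"\n"); print(s["t"],s["q"].round(3),s["eef_pos"].round(4),s["ee_rot"].round(3),s["width"],s["gripper_force"],s["force"].round(1)); return s
E
python3 -c "
from h import *
log();d=g2w([0,-.122,0]);rel([d[0],d[1],.235],down(40.1))"
```

```text
3.2167 [-0.445  0.225 -0.174  0.    -1.171 -1.628] [ 0.4244 -0.4149  0.2409] [3.142e+00 1.000e-03 2.640e+00] 0.04500332757853393 0.0 [-0.3 -0.5  0.3]
cm [-5.31 22.3   0.59] deg [1.000e-02 3.000e-02 2.113e+01]
```

>>> move_arm(
  rows=[
    {"translation":[-0.7,3,0],"rot":[0,0,3.5],"hand":0.5},
    {"translation":[-1.4,6,0],"rot":[0,0,7],"hand":0.5},
    {"translation":[-2.1,9,0],"rot":[0,0,10.5],"hand":0.5},
    {"translation":[-2.8,12,0],"rot":[0,0,14],"hand":0.5},
    {"translation":[-3.6,15,0.2],"rot":[0,0,17.5],"hand":0.5},
    {"translation":[-4.3,18,0.4],"rot":[0,0,21.1],"hand":0.5},
    {"translation":[-5,20.5,0.6],"rot":[0,0,21.1],"hand":0.5},
    {"translation":[-5.3,22.3,0.6],"rot":[0,0,21.1],"hand":0.5},
  ],
)

```text
t: 3.88
eef_pos: [0.5779, -0.2438, 0.2341]
ee_rot: [-3.142, -0.0, 2.277]
force: [0.1, 0.1, 0.3]
width: 0.0439
gripper_force: 0.0
```

```bash
python3 -c "
from h import *
log();d=g2w([0,-.122,0]);rel([d[0],d[1],.103],down(40.1))"
```

```text
3.8833 [-0.088  0.285 -0.109 -0.    -1.177 -2.347] [ 0.5779 -0.2438  0.2341] [-3.142 -0.     2.277] 0.043932559184640986 0.0 [0.1 0.1 0.3]
cm [-0.12 -0.05 13.11] deg [-0.   -0.01  0.37]
```

>>> move_arm(
  rows=[
    {"translation":[-0.1,0,3],"rot":[0,0,0],"hand":0.5},
    {"translation":[-0.1,0,6],"rot":[0,0,0],"hand":0.5},
    {"translation":[-0.1,0,9],"rot":[0,0,0],"hand":0.5},
    {"translation":[-0.1,0,11],"rot":[0,0,0],"hand":0.5},
    {"translation":[-0.1,0,12],"rot":[0,0,0],"hand":0.5},
    {"translation":[-0.1,0,13],"rot":[0,0,0],"hand":0.5},
    {"translation":[-0.1,0,13],"rot":[0,0,0],"hand":0.5},
  ],
)

```text
t: 4.47
eef_pos: [0.5765, -0.2463, 0.1032]
ee_rot: [-3.14, -0.002, 2.276]
force: [-0.6, 0.1, 0.7]
width: 0.0439
gripper_force: 0.0
```

Run:
```python
from h import *
log()
P,uv,im=cloud("top"); u,v=px("top",[.578,-.245,.1]).astype(int)
a=cv2.resize(im[v-40:v+40,u-50:u+50],None,fx=4,fy=4,interpolation=2)
P,uv,im=cloud("scene"); u,v=px("scene",[.578,-.245,.1]).astype(int)
b=cv2.resize(im[v-40:v+40,u-50:u+50],None,fx=4,fy=4,interpolation=2)
cv2.imwrite("pics/d1.png",np.hstack([a,b])[...,::-1])
```

```text
4.4667 [-0.093  0.398 -0.268 -0.    -0.907 -2.343] [ 0.5765 -0.2463  0.1032] [-3.140e+00 -2.000e-03  2.276e+00] 0.04391792999687207 0.0 [-0.6  0.1  0.7]
```

View pics/d1.png

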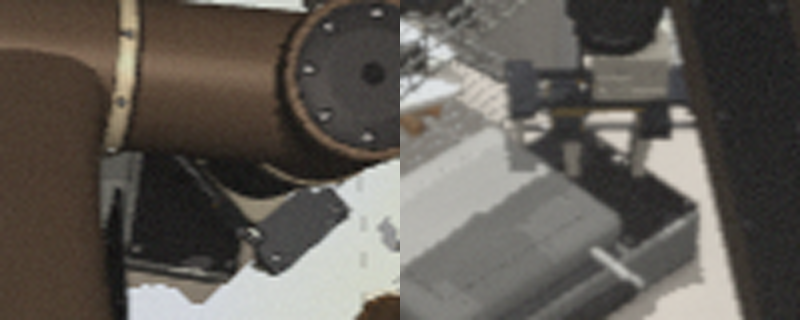

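The arm hides the dial in the top view. In the scene crop the fingers straddle it at about (600,155). I'll close on it now.

>>> move_arm(
  rows=[
    {"translation":[-0.1,0,0],"rot":[0,0,0],"hand":1},
    {"translation":[-0.1,0,0],"rot":[0,0,0],"hand":1},
    {"translation":[-0.1,0,0],"rot":[0,0,0],"hand":1},
    {"translation":[-0.1,0,0],"rot":[0,0,0],"hand":1},
    {"translation":[-0.1,0,0],"rot":[0,0,0],"hand":1},
    {"translation":[-0.1,0,0],"rot":[0,0,0],"hand":1},
    {"translation":[-0.1,0,0],"rot":[0,0,0],"hand":1},
  ],
  squeeze=25,
)

```text
t: 5.15
eef_pos: [0.5805, -0.2452, 0.1052]
ee_rot: [3.136, 0.002, 2.277]
force: [6.8, 10.5, -0.2]
width: 0.0121
gripper_force: 25.0
```

```bash
python3 -c "
from h import *
s=log();print(s['moment'])"
```

```text
5.15 [-0.092  0.397 -0.263 -0.003 -0.906 -2.342] [ 0.5805 -0.2452  0.1052] [3.136e+00 2.000e-03 2.277e+00] 0.012118083135299313 24.99677002429962 [ 6.8 10.5 -0.2]
[ 3.76547647 -2.4660329   0.08837177]
```

>>> move_arm(
  rows=[
    {"translation":[0,0.3,0],"rot":[0,0,-3],"hand":1},
    {"translation":[0,0.4,0],"rot":[0,0,-8],"hand":1},
    {"translation":[0,0.4,0],"rot":[0,0,-14],"hand":1},
    {"translation":[0,0.4,0],"rot":[0,0,-20],"hand":1},
    {"translation":[0,0.4,0],"rot":[0,0,-26],"hand":1},
    {"translation":[0,0.4,0],"rot":[0,0,-32],"hand":1},
    {"translation":[0,0.4,0],"rot":[0,0,-38],"hand":1},
    {"translation":[0,0.4,0],"rot":[0,0,-40],"hand":1},
  ],
)

```text
t: 5.82
eef_pos: [0.5807, -0.2444, 0.1051]
ee_rot: [3.141, 0.0, 2.981]
force: [-1.3, 2.0, 3.7]
width: 0.0123
gripper_force: 25.0
```

>>> move_arm(
  rows=[
    {"translation":[0,0,0],"rot":[0,0,0],"hand":1},
    {"translation":[0,0,0],"rot":[0,0,0],"hand":1},
  ],
)

```text
t: 5.98
eef_pos: [0.5807, -0.2444, 0.105]
ee_rot: [3.142, 0.0, 2.973]
force: [-2.0, 2.4, 5.8]
width: 0.0117
gripper_force: 25.0
```

```bash
python3 -c "
from h import *
s=log();print(s['moment'],np.degrees(s['ee_rot'][2])-90)"
```

```text
5.9833 [-0.089  0.399 -0.261 -0.    -0.911 -1.65 ] [ 0.5807 -0.2444  0.105 ] [3.142 0.    2.973] 0.011723306312580577 24.97719705104828 [-2.   2.4  5.8]
[0.88687888 0.74438289 0.08989621] 80.35290830943504
```

>>> move_arm(
  rows=[
    {"translation":[0,0,0],"rot":[0,0,0],"hand":0.6},
    {"translation":[0,0,0],"rot":[0,0,0],"hand":0.6},
    {"translation":[0,0,0],"rot":[0,0,0],"hand":0.6},
    {"translation":[0,0,-2],"rot":[0,0,0],"hand":0.6},
    {"translation":[0,0,-6],"rot":[0,0,0],"hand":0.6},
    {"translation":[0,0,-10],"rot":[0,0,0],"hand":0.6},
    {"translation":[0,0,-14],"rot":[0,0,0],"hand":0.6},
    {"translation":[0,0,-15],"rot":[0,0,0],"hand":0.6},
  ],
)

```text
t: 6.65
eef_pos: [0.5832, -0.2458, 0.262]
ee_rot: [-3.14, 0.01, 2.975]
force: [1.2, 0.1, 1.7]
width: 0.0351
gripper_force: 0.0
```

Run:
```python
from h import *
log()
n="scene";P,uv,im=cloud(n); u,v=px(n,[.578,-.245,.1]).astype(int)
cv2.imwrite("pics/d2.png",cv2.resize(im[v-40:v+40,u-60:u+60],None,fx=6,fy=6,interpolation=2)[...,::-1])
```

```text
6.65 [-0.089  0.272 -0.064  0.003 -1.226 -1.649] [ 0.5832 -0.2458  0.262 ] [-3.14   0.01   2.975] 0.035121026245788375 0.0 [1.2 0.1 1.7]
```

View pics/d2.png

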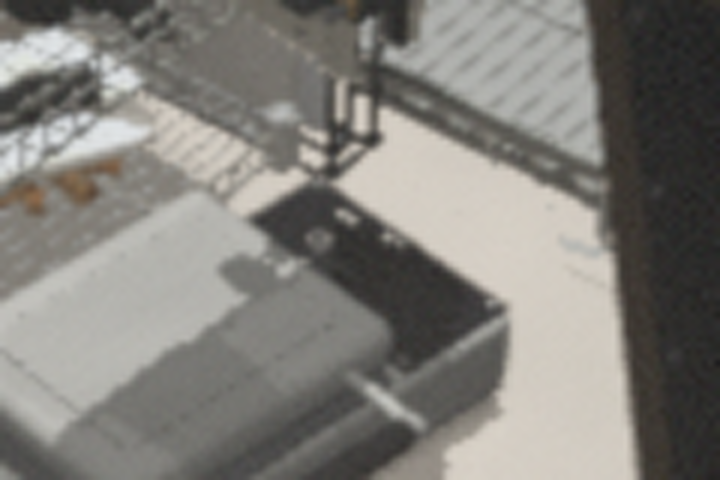

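The dial itself is hidden behind the lid here; only the OFF ring shows at (318,238). I'll check it from the top once the arm is clear. Now I'll move in front of and above the handle.

```bash
cat >> h.py <<'E'
def tilt(deg): # deg from vertical towards grill +x, jaw in grill xz-plane
    return R.from_euler('z',PSI)*R.from_euler('y',-np.radians(deg))*R.from_euler('xyz',[np.pi,0,-np.pi/2])
def bar(lid): 
    c,s=np.cos(lid),np.sin(lid); return g2w([.095-.242*c+.005*s,.05,.105+.242*s+.005*c])
E
python3 -c "
from h import *
for l in (0,.785): print(bar(l))
for t in(0,45):
  print(tilt(t).as_matrix().round(2)); rel([.42,-.04,.30],tilt(t))"
```

```text
[ 0.46265551 -0.05050881  0.11      ]
[ 0.53591681 -0.06316323  0.27958864]
[[-0.17 -0.99 -0.  ]
 [-0.99  0.17  0.  ]
 [ 0.    0.   -1.  ]]
cm [19.47 17.55 -4.07] deg [ -0.49   0.39 -89.77]
[[-0.17 -0.7   0.7 ]
 [-0.99  0.12 -0.12]
 [-0.   -0.71 -0.71]]
cm [19.47 17.55 -4.07] deg [ 34.74 -34.7  -84.81]
```

>>> move_arm(
  rows=[
    {"translation":[1.5,1.5,-3],"rot":[0,0,-6],"hand":0.4},
    {"translation":[4,3.5,-3.5],"rot":[0,0,-13],"hand":0.4},
    {"translation":[6.5,6,-4],"rot":[0,0,-20],"hand":0.4},
    {"translation":[9,8,-4],"rot":[0,0,-27],"hand":0.4},
    {"translation":[11.5,10.5,-4],"rot":[0,0,-34],"hand":0.4},
    {"translation":[14,12.5,-4],"rot":[0,0,-41],"hand":0.4},
    {"translation":[16.5,15,-4],"rot":[0,0,-48],"hand":0.4},
    {"translation":[19,17,-4],"rot":[0,0,-55],"hand":0.4},
  ],
)

```text
t: 7.37
eef_pos: [0.4206, -0.0443, 0.2943]
ee_rot: [-3.142, 0.0, -2.344]
force: [0.5, 1.2, 1.1]
width: 0.0528
gripper_force: 0.0
```

```bash
python3 -c "
from h import *
log();rel([.42,-.04,.30],tilt(0));rel([.42,-.04,.30],tilt(30))"
```

```text
7.3667 [ 0.366 -0.109 -0.413 -0.    -1.267 -1.138] [ 0.4206 -0.0443  0.2943] [-3.142  0.    -2.344] 0.05282105668191122 0.0 [0.5 1.2 1.1]
cm [-0.27  0.35 -0.57] deg [-1.000e-02  2.000e-02 -3.449e+01]
cm [-0.27  0.35 -0.57] deg [ 29.07  -9.   -33.69]
```

>>> move_arm(
  rows=[
    {"translation":[0,0,0],"rot":[4,-1.3,-4.8],"hand":0.4},
    {"translation":[0,0,0],"rot":[8,-2.6,-9.6],"hand":0.4},
    {"translation":[0,0,-0.3],"rot":[12,-3.9,-14.4],"hand":0.4},
    {"translation":[0,0,-0.5],"rot":[16,-5.2,-19.2],"hand":0.4},
    {"translation":[0,0,-0.5],"rot":[20,-6.5,-24],"hand":0.4},
    {"translation":[0,0,-0.5],"rot":[24.5,-7.8,-28.8],"hand":0.4},
    {"translation":[0,0,-0.5],"rot":[29,-9,-33.7],"hand":0.4},
    {"translation":[0,0,-0.5],"rot":[29,-9,-33.7],"hand":0.4},
  ],
)

```text
t: 8.03
eef_pos: [0.4185, -0.0471, 0.2962]
ee_rot: [-2.617, -0.003, -1.741]
force: [-1.7, -1.6, -0.5]
width: 0.0524
gripper_force: 0.0
```

Run:
```python
from h import *
log()
from scipy.optimize import least_squares
D=np.loadtxt("q.txt"); D=np.vstack([D,np.r_[[-9.41895226e-01,3.59388782e-01,1.10644643e-02,-3.97e-04,-1.22410928,-2.88102623e-01],[0.22544401,-0.63573425,0.2396154],[3.13991675,-1.07e-4,-2.80092937]]])
# wrist centre = TCP - T*toolz ; arm plane chain
def ang(q): # check orientation model
    return R.from_euler('z',q[0])*R.from_euler('y',q[1]-q[2])*R.from_euler('x',q[3])*R.from_euler('y',-q[4])*R.from_euler('x',q[5])
for d in D: print(d[:6].round(3), np.degrees(np.arccos(np.clip(ang(d[:6]).apply([1,0,0])@R.from_euler('xyz',d[9:]).apply([0,0,1]),-1,1))).round(2))
def wc(p,q):
    a,h,L1,A,B,T,y0=p; g=q[1]-q[2]
    v=np.array([a+L1*np.sin(q[1])+A*np.cos(g)+B*np.sin(g), y0, h+L1*np.cos(q[1])-A*np.sin(g)+B*np.cos(g)])
    return R.from_euler('z',q[0]).apply(v)
f=least_squares(lambda p:np.ravel([wc(p,d)+p[5]*R.from_euler('xyz',d[9:]).apply([0,0,1])-d[6:9] for d in D]),[0,.3,.4,.4,0,.2,-.19])
print(f.x.round(4),abs(f.fun).max())
```

```text
8.0333 [ 0.691 -0.493 -0.954  0.543 -0.829 -1.176] [ 0.4185 -0.0471  0.2962] [-2.617 -0.003 -1.741] 0.05240986483337996 0.0 [-1.7 -1.6 -0.5]
[-0.445  0.225 -0.174  0.    -1.171 -1.628] 0.0
[-0.088  0.285 -0.109 -0.    -1.177 -2.347] 0.01
[-0.093  0.398 -0.268 -0.    -0.907 -2.343] 0.02
[-0.092  0.397 -0.263 -0.003 -0.906 -2.342] 0.25
[-0.089  0.399 -0.261 -0.    -0.911 -1.65 ] 0.0
[-0.089  0.272 -0.064  0.003 -1.226 -1.649] 0.28
[ 0.366 -0.109 -0.413 -0.    -1.267 -1.138] 0.01
[ 0.691 -0.493 -0.954  0.543 -0.829 -1.176] 44.82
[-0.942  0.359  0.011 -0.    -1.224 -0.288] 0.04
[ 0.0029  0.2255  0.5459  0.4555  0.0434  0.3705 -0.1885] 0.07424668178403959
```

Run:
```python
from h import *
D=np.loadtxt("q.txt")
Y=lambda a:R.from_euler('y',a); Z=lambda a:R.from_euler('z',a); X=lambda a:R.from_euler('x',a)
T=lambda d:R.from_euler('xyz',d[9:])
for s6 in(1,-1):
    C=[ (Z(d[0])*Y(d[1]-d[2]-d[4])*X(s6*d[5])).inv()*T(d) for d in D[[0,1,2,4,6]]]
    print(s6,[c.as_rotvec().round(3) for c in C][:3])
    c=C[0]; d=D[-1]
    print("pre q5",((Z(d[0])*Y(d[1]-d[2])).inv()*T(d)*(Y(-d[4])*X(s6*d[5])*c).inv()).as_rotvec())
    print("post q5",((Z(d[0])*Y(d[1]-d[2]-d[4])).inv()*T(d)*(X(s6*d[5])*c).inv()).as_rotvec())
    print("pre q3",((Z(d[0])*Y(d[1])).inv()*T(d)*(Y(-d[2]-d[4])*X(s6*d[5])*c).inv()).as_rotvec())
```

```text
1 [array([1.293, 1.153, 1.293]), array([2.212, 0.021, 2.212]), array([2.208, 0.029, 2.208])]
pre q5 [-1.13217913  0.18618671  0.66865062]
post q5 [-1.25770301  0.18618671 -0.38354451]
pre q3 [-0.10955724  0.18618671  1.31031311]
-1 [array([-1.209,  1.209, -1.209]), array([-1.209,  1.209, -1.209]), array([-1.209,  1.209, -1.209])]
pre q5 [-5.43143779e-01  2.53168539e-07  8.49063180e-08]
post q5 [-3.66768081e-01  2.53168540e-07 -4.00607463e-01]
pre q3 [-3.14207978e-01  2.53168540e-07  4.43033307e-01]
```

```bash
cat > fk.py <<'E'
from h import *
from scipy.optimize import least_squares
Y=lambda a:R.from_euler('y',a); Z=lambda a:R.from_euler('z',a); X=lambda a:R.from_euler('x',a)
C=R.from_rotvec(np.array([-1,1,-1])*2*np.pi/3/np.sqrt(3))
def fk(q,p):
    a,h,L1,A,B,T,y0,y4,z4=p
    R3=Z(q[0])*Y(q[1]-q[2]); R4=R3*X(-q[3]); R5=R4*Y(-q[4])
    pos=Z(q[0]).apply([a+L1*np.sin(q[1]),y0,h+L1*np.cos(q[1])])+R3.apply([A,0,B])+R4.apply([0,y4,z4])+R5.apply([T,0,0])
    return pos,R5*X(-q[5])*C
def fit():
    D=np.loadtxt("q.txt"); D=np.vstack([D,[-9.41895226e-01,3.59388782e-01,1.10644643e-02,-3.97e-04,-1.22410928,-2.88102623e-01,0.22544401,-0.63573425,0.2396154,3.13991675,-1.07e-4,-2.80092937]])
    p0=np.array([0,.25,.5,.4,0,.25,-.1,-.1,0])
    f=least_squares(lambda p:np.r_[np.ravel([fk(d[:6],p)[0]-d[6:9] for d in D])*1000,(p-p0)*.01],p0)
    return f.x,abs(f.fun).max()
lo=np.array([-3.07,-1.43,-1.02,-3.03,-3.05,-3.03]);hi=np.array([3.07,2.12,1.25,1.67,0,3.03])
def ik(pos,Rt,p,q0):
    def r(q):
        P,M=fk(q,p); return np.r_[(P-pos)*100,(M.inv()*Rt).as_rotvec()*20]
    f=least_squares(r,np.clip(q0,lo+.01,hi-.01),bounds=(lo,hi)); return f.x,np.abs(f.fun[:3]).max()*10,np.degrees(np.linalg.norm(f.fun[3:])/20)
E
python3 - <<'E'
from fk import *
p,e=fit(); print(p.round(4),e)
q0=arm.get_state()["q"]
for t in(0,10,20,30,40):
    q=q0
    for l in(0,.4,.785):
        Rt=tilt(t); b=bar(l)+Rt.apply([0,0,.005]); q,e1,e2=ik(b,Rt,p,q); print(t,l,q.round(2),e1.round(2),e2.round(2))
E
```

```text
[ 0.      0.1988  0.6016  0.4636  0.      0.364   0.     -0.1918 -0.    ] 0.001140409765458808
0 0 [ 0.32  0.15 -0.62  0.   -0.8  -0.49] 0.0 0.0
0 0.4 [ 0.29  0.08 -0.45 -0.   -1.04 -0.46] 0.0 0.0
0 0.785 [ 0.25  0.11 -0.23  0.   -1.22 -0.42] 0.0 0.0
10 0 [ 0.39  0.06 -0.82  0.18 -0.55 -0.7 ] 0.0 0.0
10 0.4 [ 0.36 -0.03 -0.63  0.12 -0.82 -0.61] 0.0 0.0
10 0.785 [ 0.3   0.01 -0.4   0.09 -1.01 -0.52] 0.0 0.0
20 0 [ 0.39 -0.01 -1.02  0.48 -0.32 -0.99] 2.39 2.56
20 0.4 [ 0.43 -0.13 -0.84  0.35 -0.59 -0.86] 0.0 0.0
20 0.785 [ 0.36 -0.09 -0.59  0.25 -0.78 -0.68] 0.0 0.0
30 0 [ 0.34 -0.03 -1.02  0.39 -0.24 -0.85] 8.51 10.77
30 0.4 [ 0.39 -0.19 -1.02  0.65 -0.4  -1.13] 3.13 2.74
30 0.785 [ 0.38 -0.18 -0.83  0.54 -0.53 -0.97] 0.0 0.0
40 0 [-0.22 -0.01 -0.77 -1.86 -0.    1.9 ] 9.66 6.7
40 0.4 [-0.46 -0.18 -0.92 -2.83 -0.    3.03] 12.76 13.72
40 0.785 [-0.44 -0.2  -0.83 -2.89 -0.    3.03] 18.59 17.58
```

```bash
cat >> fk.py <<'E'
def tcp(l,t,ahead=.003): Rt=tilt(t); return bar(l)-Rt.apply([0,0,ahead]),Rt
E
python3 - <<'E'
from fk import *
p,e=fit(); q0=arm.get_state()["q"]
for l in np.arange(0,.8,.1).tolist()+[.77]:
    q=q0.copy()
    for t in np.arange(10,46,2.):
        b,Rt=tcp(l,t); q2,e1,e2=ik(b,Rt,p,q)
        if e1>.3 or e2>.3: break
        q=q2
    th=np.radians(t-2)-l; c=55*np.array([-np.sin(th),np.cos(th)])+97*np.array([np.cos(th),np.sin(th)])
    print(round(l,2),"max tilt",t-2,q.round(2),"body corner in lid frame",c.round(0),"(lid top z 25 for x>55)")
b,Rt=tcp(0,16); rel(b-Rt.apply([0,0,.08]),Rt)
E
```

```text
0.0 max tilt 16.0 [ 0.41 -0.01 -0.97  0.4  -0.4  -0.94] body corner in lid frame [78. 80.] (lid top z 25 for x>55)
0.1 max tilt 18.0 [ 0.43 -0.07 -0.97  0.42 -0.44 -0.96] body corner in lid frame [83. 74.] (lid top z 25 for x>55)
0.2 max tilt 22.0 [ 0.43 -0.13 -1.02  0.55 -0.42 -1.07] body corner in lid frame [85. 72.] (lid top z 25 for x>55)
0.3 max tilt 24.0 [ 0.43 -0.17 -1.    0.57 -0.44 -1.08] body corner in lid frame [90. 66.] (lid top z 25 for x>55)
0.4 max tilt 26.0 [ 0.43 -0.2  -0.99  0.58 -0.47 -1.09] body corner in lid frame [94. 60.] (lid top z 25 for x>55)
0.5 max tilt 30.0 [ 0.4  -0.23 -1.02  0.72 -0.42 -1.18] body corner in lid frame [96. 57.] (lid top z 25 for x>55)
0.6 max tilt 32.0 [ 0.38 -0.24 -1.    0.75 -0.42 -1.18] body corner in lid frame [99. 51.] (lid top z 25 for x>55)
0.7 max tilt 34.0 [ 0.36 -0.24 -0.98  0.78 -0.41 -1.19] body corner in lid frame [102.  44.] (lid top z 25 for x>55)
0.77 max tilt 36.0 [ 0.32 -0.24 -0.99  0.86 -0.37 -1.23] body corner in lid frame [104.  41.] (lid top z 25 for x>55)
cm [-0.44  3.49 10.28] deg [-14.03  -0.13   0.1 ]
```

Run:
```python
from fk import *
P,uv,im=cloud("top"); u,v=px("top",[.578,-.245,.1]).astype(int)
cv2.imwrite("pics/d3.png",cv2.resize(im[v-40:v+40,u-60:u+60],None,fx=5,fy=5,interpolation=2)[...,::-1])
b,Rt=tcp(0,14); rel(b-Rt.apply([0,0,.08]),Rt)
```

```text
cm [-0.34  3.36 10.45] deg [-15.92  -0.09  -0.16]
```

View pics/d3.png

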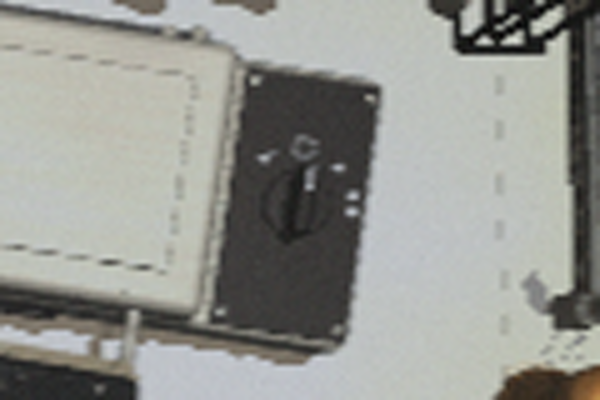

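The pointer now aims at the white ring: the bar runs (290,240) to (305,165) and the ring is at (304,148). The dial is off, so I'll approach the handle.

>>> move_arm(
  rows=[
    {"translation":[-0.1,0.8,2.5],"rot":[-4,0,0],"hand":0.5},
    {"translation":[-0.2,1.6,5],"rot":[-8,0,0],"hand":0.5},
    {"translation":[-0.3,2.4,7.5],"rot":[-12,0,0],"hand":0.5},
    {"translation":[-0.3,3.3,9.5],"rot":[-16,0,0],"hand":0.5},
    {"translation":[-0.3,3.4,10.4],"rot":[-16,0,0],"hand":0.5},
    {"translation":[-0.3,3.4,10.4],"rot":[-16,0,0],"hand":0.5},
  ],
)

```text
t: 8.58
eef_pos: [0.4455, -0.0464, 0.1904]
ee_rot: [-2.904, -0.001, -1.751]
force: [-1.0, -0.6, 0.2]
width: 0.044
gripper_force: 0.0
```

Run:
```python
from fk import *
log(); b,Rt=tcp(0,14); rel(b,Rt)
P,uv,im=cloud("top")
m=(P[:,2]>.1)&(P[:,2]<.125)&(abs(P[:,0]-.46)<.04)&(abs(P[:,1]+.05)<.09)&(im[uv[:,1],uv[:,0]].max(1)<90)
print(m.sum())
for n in("top","scene"):
    arm.grab_frame(n); print([ (x["p"],w(n,x["point"]).round(4)) for x in arm.pinpoint("grill_handle",n)[:2]])
```

```text
8.5833 [ 0.459 -0.137 -0.792  0.213 -0.735 -0.785] [ 0.4455 -0.0464  0.1904] [-2.904e+00 -1.000e-03 -1.751e+00] 0.043991660205479094 0.0 [-1.  -0.6  0.2]
cm [0.09 0.19 7.93] deg [ 0.36 -0.2  -0.49]
62
[(0.53, array([ 0.4619, -0.0474,  0.1149]))]
[(0.47, array([ 0.4575, -0.0561,  0.1117]))]
```

>>> move_arm(
  rows=[
    {"translation":[0,0.2,2],"rot":[0,0,0],"hand":0.5},
    {"translation":[0,0.2,4],"rot":[0,0,0],"hand":0.5},
    {"translation":[0,0.2,5.5],"rot":[0,0,0],"hand":0.5},
    {"translation":[0,0.2,7],"rot":[0,0,0],"hand":0.5},
    {"translation":[0,0.2,7.9],"rot":[0,0,0],"hand":0.5},
    {"translation":[0,0.2,7.9],"rot":[0,0,0],"hand":0.5},
  ],
)

```text
t: 9.33
eef_pos: [0.4604, -0.0493, 0.1147]
ee_rot: [-2.899, -0.0, -1.746]
force: [0.2, -0.5, 0.7]
width: 0.0436
gripper_force: 0.0
```

>>> move_arm(
  rows=[
    {"translation":[0,0,0],"rot":[0,0,0],"hand":0.9},
    {"translation":[0,0,0],"rot":[0,0,0],"hand":0.9},
    {"translation":[0,0,0],"rot":[0,0,0],"hand":0.9},
    {"translation":[0,0,0],"rot":[0,0,0],"hand":0.9},
    {"translation":[0,0,0],"rot":[0,0,0],"hand":0.9},
    {"translation":[0,0,0],"rot":[0,0,0],"hand":0.9},
  ],
  squeeze=35,
)

```text
t: 9.83
eef_pos: [0.4615, -0.049, 0.1161]
ee_rot: [-2.897, 0.001, -1.746]
force: [-5.3, 2.7, 8.4]
width: 0.019
gripper_force: 35.0
```

Run:
```python
from fk import *
s=log(); print("bar est", (s["eef_pos"]+R.from_euler('xyz',s["ee_rot"]).apply([0,0,.003])).round(4),bar(0))
```

```text
9.8333 [ 0.419 -0.001 -0.91   0.299 -0.476 -0.848] [ 0.4615 -0.049   0.1161] [-2.897e+00  1.000e-03 -1.746e+00] 0.019017038204287986 34.98840630054474 [-5.3  2.7  8.4]
bar est [ 0.4622 -0.0491  0.1132] [ 0.46265551 -0.05050881  0.11      ]
```

```bash
cat > lift.py <<'E'
from fk import *
import sys
ls=[float(x) for x in sys.argv[1:]]
s=arm.get_state(); R0=R.from_euler('xyz',s["ee_rot"]); t0=14
def pose(l): Rt=tilt(14+20*l/.77); return bar(l)-Rt.apply([0,0,.005]),Rt
b0,T0=pose(ls[0]); print("offset now mm",((s["eef_pos"]-b0)*1000).round(1),"rot",np.degrees((T0.inv()*R0).as_rotvec()).round(2))
for l in ls[1:]:
    b,T=pose(l); print(l,(100*T0.inv().apply(b-b0)).round(2),np.degrees((T0.inv()*T).as_rotvec()).round(1))
E
python3 lift.py 0 .05 .1 .15 .2; python3 lift.py .2 .25 .3 .35 .4
```

```text
offset now mm [-0.   1.3  1.3] rot [-0.    0.02  0.26]
0.05 [ 0.   -0.33 -1.16] [1.3 0.  0. ]
0.1 [ 0.   -0.73 -2.3 ] [ 2.6 -0.   0. ]
0.15 [ 0.   -1.18 -3.42] [3.9 0.  0. ]
0.2 [ 0.   -1.68 -4.51] [5.2 0.  0. ]
offset now mm [ -5.3   2.2 -46.6] rot [-5.2   0.04  0.25]
0.25 [-0.   -0.65 -1.01] [ 1.3  0.  -0. ]
0.3 [-0.   -1.35 -1.99] [ 2.6  0.  -0. ]
0.35 [ 0.   -2.11 -2.93] [ 3.9 -0.  -0. ]
0.4 [-0.   -2.9  -3.83] [ 5.2  0.  -0. ]
```

>>> move_arm(
  rows=[
    {"translation":[0,-0.15,-0.6],"rot":[0.6,0,0],"hand":0.9},
    {"translation":[0,-0.35,-1.2],"rot":[1.3,0,0],"hand":0.9},
    {"translation":[0,-0.5,-1.7],"rot":[2,0,0],"hand":0.9},
    {"translation":[0,-0.75,-2.3],"rot":[2.6,0,0],"hand":0.9},
    {"translation":[0,-0.95,-2.9],"rot":[3.2,0,0],"hand":0.9},
    {"translation":[0,-1.2,-3.4],"rot":[3.9,0,0],"hand":0.9},
    {"translation":[0,-1.45,-4],"rot":[4.6,0,0],"hand":0.9},
    {"translation":[0,-1.7,-4.5],"rot":[5.2,0,0],"hand":0.9},
  ],
)

```text
t: 10.5
eef_pos: [0.4665, -0.05, 0.1637]
ee_rot: [-2.807, 0.001, -1.746]
force: [-1.5, 6.9, -3.0]
width: 0.0189
gripper_force: 35.0
```

```bash
python3 -c "
from h import *
log()"; python3 lift.py .2 .25 .3 .35 .4
```

```text
10.5 [ 0.444 -0.113 -0.938  0.405 -0.505 -0.952] [ 0.4665 -0.05    0.1637] [-2.807e+00  1.000e-03 -1.746e+00] 0.018860796246092888 34.98415946960449 [-1.5  6.9 -3. ]
offset now mm [-0.3  1.3  1. ] rot [0.   0.05 0.26]
0.25 [-0.   -0.65 -1.01] [ 1.3  0.  -0. ]
0.3 [-0.   -1.35 -1.99] [ 2.6  0.  -0. ]
0.35 [ 0.   -2.11 -2.93] [ 3.9 -0.  -0. ]
0.4 [-0.   -2.9  -3.83] [ 5.2  0.  -0. ]
```

>>> move_arm(
  rows=[
    {"translation":[0,-0.3,-0.5],"rot":[0.6,0,0],"hand":0.9},
    {"translation":[-0.05,-0.65,-1],"rot":[1.3,0,0],"hand":0.9},
    {"translation":[-0.1,-1,-1.5],"rot":[2,0,0],"hand":0.9},
    {"translation":[-0.1,-1.35,-2],"rot":[2.6,0,0],"hand":0.9},
    {"translation":[-0.1,-1.7,-2.5],"rot":[3.2,0,0],"hand":0.9},
    {"translation":[-0.1,-2.1,-2.9],"rot":[3.9,0,0],"hand":0.9},
    {"translation":[-0.1,-2.5,-3.4],"rot":[4.6,0,0],"hand":0.9},
    {"translation":[-0.1,-2.9,-3.8],"rot":[5.2,0,0],"hand":0.9},
  ],
)

```text
t: 11.17
eef_pos: [0.4807, -0.0523, 0.2084]
ee_rot: [-2.717, -0.0, -1.747]
force: [-13.9, 10.2, 4.0]
width: 0.0189
gripper_force: 35.0
```

```bash
python3 -c "
from h import *
log()"; python3 lift.py .4 .45 .5 .55 .6;python3 lift.py .6 .65 .7 .75 .77
```

```text
11.1667 [ 0.449 -0.188 -0.942  0.505 -0.522 -1.029] [ 0.4807 -0.0523  0.2084] [-2.717 -0.    -1.747] 0.018927394685059166 34.98466730117798 [-13.9  10.2   4. ]
offset now mm [-0.7  1.5 -0. ] rot [-0.09  0.15  0.27]
0.45 [ 0.   -0.91 -0.78] [1.3 0.  0. ]
0.5 [-0.   -1.87 -1.51] [2.6 0.  0. ]
0.55 [ 0.   -2.85 -2.19] [3.9 0.  0. ]
0.6 [ 0.   -3.88 -2.82] [5.2 0.  0. ]
offset now mm [-24.    5.5 -41.8] rot [-5.28  0.16  0.27]
0.65 [-0.   -1.1  -0.48] [ 1.3 -0.   0. ]
0.7 [ 0.   -2.22 -0.91] [2.6 0.  0. ]
0.75 [ 0.   -3.36 -1.27] [ 3.9 -0.  -0. ]
0.77 [-0.   -3.82 -1.4 ] [ 4.4  0.  -0. ]
```

>>> move_arm(
  rows=[
    {"translation":[-0.05,-0.35,-0.5],"rot":[0.6,0,0],"hand":0.9},
    {"translation":[-0.1,-0.8,-0.9],"rot":[1.3,0,0],"hand":0.9},
    {"translation":[-0.1,-1.25,-1.3],"rot":[2,0,0],"hand":0.9},
    {"translation":[-0.1,-1.75,-1.65],"rot":[2.6,0,0],"hand":0.9},
    {"translation":[-0.1,-2.2,-2],"rot":[3.2,0,0],"hand":0.9},
    {"translation":[-0.1,-2.7,-2.35],"rot":[3.9,0,0],"hand":0.9},
    {"translation":[-0.1,-3.2,-2.65],"rot":[4.6,0,0],"hand":0.9},
    {"translation":[-0.1,-3.7,-2.95],"rot":[5.2,0,0],"hand":0.9},
  ],
)

```text
t: 11.83
eef_pos: [0.5028, -0.0555, 0.2499]
ee_rot: [-2.627, -0.002, -1.748]
force: [16.6, -5.0, -16.2]
width: 0.0195
gripper_force: 34.9
```

```bash
python3 -c "
from h import *
s=log();print(s['moment'])"; python3 lift.py .6 .65 .7 .75 .77
```

```text
11.8333 [ 0.427 -0.228 -0.937  0.614 -0.509 -1.093] [ 0.5028 -0.0555  0.2499] [-2.627e+00 -2.000e-03 -1.748e+00] 0.0195142701455802 34.93179738521576 [ 16.6  -5.  -16.2]
[-0.84294373 -0.76423916 -0.40045086]
offset now mm [-1.8  2.3 -0.3] rot [-0.13  0.25  0.27]
0.65 [-0.   -1.1  -0.48] [ 1.3 -0.   0. ]
0.7 [ 0.   -2.22 -0.91] [2.6 0.  0. ]
0.75 [ 0.   -3.36 -1.27] [ 3.9 -0.  -0. ]
0.77 [-0.   -3.82 -1.4 ] [ 4.4  0.  -0. ]
```

>>> move_arm(
  rows=[
    {"translation":[0,-0.5,-0.15],"rot":[0.6,0,0],"hand":0.9},
    {"translation":[0.05,-1.15,-0.4],"rot":[1.3,0,0],"hand":0.9},
    {"translation":[0.05,-1.75,-0.6],"rot":[2,0,0],"hand":0.9},
    {"translation":[0.05,-2.3,-0.8],"rot":[2.6,0,0],"hand":0.9},
    {"translation":[0.05,-2.85,-1],"rot":[3.2,0,0],"hand":0.9},
    {"translation":[0.05,-3.45,-1.15],"rot":[3.9,0,0],"hand":0.9},
    {"translation":[0.05,-3.9,-1.3],"rot":[4.4,0,0],"hand":0.9},
    {"translation":[0.05,-3.9,-1.3],"rot":[4.4,0,0],"hand":0.9},
  ],
)

```text
t: 12.5
eef_pos: [0.5304, -0.0601, 0.2826]
ee_rot: [-2.547, 0.0, -1.747]
force: [-8.9, 3.3, 4.9]
width: 0.0188
gripper_force: 34.9
```

>>> move_arm(
  rows=[
    {"translation":[0,0,0],"rot":[0,0,0],"hand":0.9},
    {"translation":[0,0,0],"rot":[0,0,0],"hand":0.9},
    {"translation":[0,0,0],"rot":[0,0,0],"hand":0.9},
    {"translation":[0,0,0],"rot":[0,0,0],"hand":0.9},
  ],
)

```text
t: 12.83
eef_pos: [0.5301, -0.06, 0.2822]
ee_rot: [-2.548, 0.0, -1.747]
force: [-8.6, 3.0, 4.7]
width: 0.019
gripper_force: 34.9
```

Run:
```python
from h import *
s=log();print(s['moment'])
b=s["eef_pos"]+R.from_euler('xyz',s["ee_rot"]).apply([0,0,.005]); g=R.from_euler('z',-PSI).apply(b-O); 
print("lid est",np.arctan2(g[2]-.105,.095-g[0])-np.arctan2(.005,.242),np.hypot(g[2]-.105,.095-g[0]))
# lid plane from scene depth
for n in("scene","top"):
    P,uv,im=cloud(n); G=R.from_euler('z',-PSI).apply(P-O)
    m=(abs(G[:,1]-.05)<.11)&(G[:,0]>-.06)&(G[:,0]<.08)&(G[:,2]>.14)&(G[:,2]<.30)
    Q=G[m]; best=None; rng=np.random.default_rng(0)
    for _ in range(300):
        a=Q[rng.choice(len(Q),3,False)]; nn=np.cross(a[1]-a[0],a[2]-a[0]); L=np.linalg.norm(nn)
        if L<1e-4: continue
        nn/=L; k=abs((Q-a[0])@nn)<.004
        if best is None or k.sum()>best.sum(): best=k
    K=Q[best]; nn=np.linalg.svd(K-K.mean(0))[2][2]; nn*=np.sign(nn[2]); print(n,m.sum(),best.sum(),nn.round(3),"lid angle",np.arctan2(nn[0],nn[2]).round(3))
    if n=="scene":
        u,v=px(n,[.55,-.1,.15]).astype(int); cv2.imwrite("pics/e1.png",cv2.resize(im[v-90:v+90,u-110:u+110],None,fx=3,fy=3)[...,::-1])
```

```text
12.8333 [ 0.375 -0.234 -0.931  0.726 -0.456 -1.144] [ 0.5301 -0.06    0.2822] [-2.548  0.    -1.747] 0.0190371829656817 34.93584930896759 [-8.6  3.   4.7]
[1.02365892 3.3041408  0.28403161]
lid est 0.7704242567542332 0.24342717259686966
scene 503 222 [0.667 0.022 0.745] lid angle 0.73
top 2238 1740 [0.677 0.006 0.736] lid angle 0.743
```

View pics/e1.png

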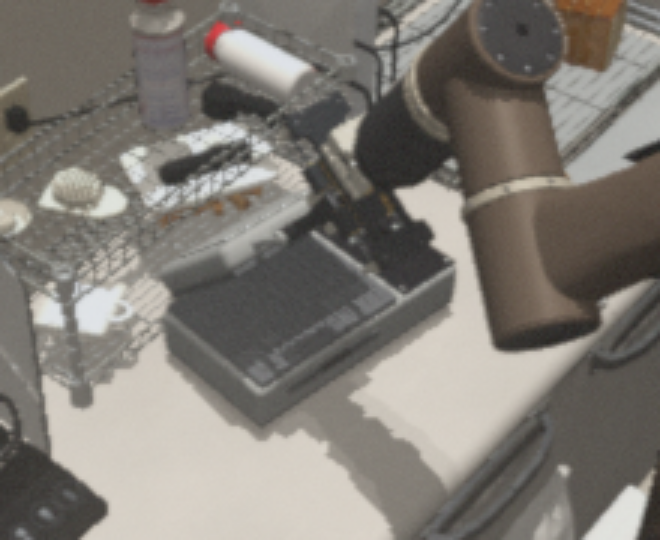

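The lid is held open at about 0.74–0.77 rad and the fingers are on the handle near (330,210). I'll raise it slightly to centre it in the tolerance.

>>> move_arm(
  rows=[
    {"translation":[0,-0.25,-0.05],"rot":[0.3,0,0],"hand":0.9},
    {"translation":[0,-0.5,-0.12],"rot":[0.6,0,0],"hand":0.9},
    {"translation":[0,-0.65,-0.15],"rot":[0.8,0,0],"hand":0.9},
    {"translation":[0,-0.65,-0.15],"rot":[0.8,0,0],"hand":0.9},
    {"translation":[0,-0.65,-0.15],"rot":[0.8,0,0],"hand":0.9},
    {"translation":[0,-0.65,-0.15],"rot":[0.8,0,0],"hand":0.9},
    {"translation":[0,-0.65,-0.15],"rot":[0.8,0,0],"hand":0.9},
    {"translation":[0,-0.65,-0.15],"rot":[0.8,0,0],"hand":0.9},
  ],
)

```text
t: 13.6
eef_pos: [0.5346, -0.0608, 0.2867]
ee_rot: [-2.534, 0.0, -1.747]
force: [-6.1, 2.6, 3.1]
width: 0.0191
gripper_force: 34.9
```

Run:
```python
from h import *
s=log()
b=s["eef_pos"]+R.from_euler('xyz',s["ee_rot"]).apply([0,0,.005]); g=R.from_euler('z',-PSI).apply(b-O); 
print("lid est",np.arctan2(g[2]-.105,.095-g[0])-np.arctan2(.005,.242),s["qd"].round(4))
P,uv,im=cloud("top"); G=R.from_euler('z',-PSI).apply(P-O)
m=(abs(G[:,1]-.05)<.11)&(G[:,0]>-.06)&(G[:,0]<.08)&(G[:,2]>.14)&(G[:,2]<.27); Q=G[m]
for _ in range(30):
    A=np.c_[Q[:,:2],np.ones(len(Q))]; c=np.linalg.lstsq(A,Q[:,2],rcond=None)[0]; r=abs(A@c-Q[:,2]); Q=Q[r<max(.003,np.percentile(r,97))] 
print(len(Q),c,np.arctan(-c[0]))
# dial pointer: bright px on grip
k=(abs(G[:,0])<.03)&(abs(G[:,1]+.122)<.03)&(G[:,2]>.1)&(G[:,2]<.13); print("dial visible",k.sum(), G[k].mean(0) if k.any() else 0)
```

```text
13.6 [ 0.363 -0.233 -0.933  0.752 -0.443 -1.158] [ 0.5346 -0.0608  0.2867] [-2.534  0.    -1.747] 0.019146812302320473 34.935007095336914 [-6.1  2.6  3.1]
lid est 0.7969461468405846 [-0.0003 -0.0007  0.0003  0.0006  0.0009  0.0021]
1264 [-0.96568193 -0.00963831  0.24047564] 0.7679413301415497
dial visible 55 [-7.59619694e-05 -1.17841208e-01  1.12276127e-01]
```

Estimates are 0.77–0.80 rad, the lid is still and the grip is firm. I'm handing in.

```bash
python3 -c "
from h import *
print(arm.job_done())"
```

```text
the job is handed in; nothing more can be done
None
```

The job is handed in (no verdict was returned): the grill dial is on the white ring (off), the lid is held still by its handle at about 45° (measured 0.77–0.80 rad), and the brush, plate, mill and timer were not touched as far as I could tell, though I did not re-measure them at the end.

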